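Unpin the sliding jaw and park its locking pin

ROBOT

A 6-joint arm with a two-finger parallel gripper is mounted at the origin on a cart in front of the work surface, level with it; the furniture and walls round the work are solid. World frame = base frame: x ahead of the robot, y to its left, z up, the work surface at z = 0. Lengths are in m, angles in rad, forces in N, time in s.
With the tool pointing down it reaches from about 0.3 to 0.825 m from the base axis. Payload 5.4 kg.
Tool frame: the origin (TCP) lies on the centre line of the jaws, within the pads' length; the fingertips stand 22 mm ahead of it and the grasp point (between the pads) lies 3 mm ahead of it (ctrl.nose_length is the distance from the TCP to the fingertips, in m); z points along the fingers, x is the direction in which the jaws open and shut, and the axes are right-handed (so a half turn about z gives the same grasp; the last joint's range is limited). The gripper opens to 92 mm and grips with 3 to 60 N. Pads are 20 mm wide; open, the fingers measure 128 mm over their backs; the gripper's body (75 mm by 189 mm) begins 69 mm behind the grasp point.
Start: joints at [-1.489, 0.158, 1.597, -0, 1.386, -0.21], TCP at [0.165, -0.551, 0.237] pointing down, gripper open.
Joint ranges: [-2.91, 2.91], [-0.94, 2.29], [0.18, 2.7], [-1.29, 4.43], [0.17, 2.64], [-3, 3]. Speed limits (rad/s): [2.57, 2.57, 3.14, 3.14, 3.14, 3.14].

INTERFACE

Orientations are given as a unit quaternion [x, y, z, w].
In Python, from cell import ctrl, cams gives the robot as it stands.
- The arm moves only by the tool carry_out, never from a script. Its argument "steps" is a list of rows, each an object with "xyz": the shift along the tool's x, y, z in cm, a list of three; "delta_rot": the turn, a rotation vector about the tool's x, y, z in rad, a list of three; "hand": the opening, from 0 (shut) to 1 (fully open). A call has 1 to 5 rows; each row is the pose to reach, as a shift and turn from the pose commanded when the call began, along the tool's axes at that moment; what a row does not reach only later rows make up. A row lasts 1/8 s, in which the tool goes at most 62.5 mm and 10.7 degrees, less where a joint would pass 70% of its speed; a pose out of reach is approached as far as the arm can. A call with a gripper value outside its range is refused whole. The fingers move at their own pace and stop on an object; "newtons" is the grip in N (left out, the last holds). Time passes only in rows, so rows that repeat a pose let the fingers close. It gives the time, the measured TCP pose, the force and the opening at its end, in the units of the state.
- ctrl.get_obs(): the state, without advancing time (a new reading comes with each control period).
- cams.capture(name): name is "side" or "top" or "wrist"; returns a dict with "pixels" (420x560x3 uint8, red, green, blue), "fx", "fy", "cx", "cy" (pixels), "world_from_camera" (4x4, takes a point from camera to world coordinates). Camera axes: x right, y up, looking along -z (the intrinsics and any distortion apply to the point x, -y, -z); pixel columns grow to the right and rows downward; lengths in m; the calibration is good to about 2 mm. A picture is of the moment at which its call begins. There is no depth.
- ctrl.job_done(): hands the job in, once; it reports no verdict.
The state is a dict: "time": time; "q": joint angles; "dq": joint speeds; "joint_efforts": joint torques, N m; "ee_pos": TCP position; "ee_rot": TCP orientation; "force": force on the tool from outside, world axes, zero at the start; "wrist_torque": the same for the moment, N m; "grip_width": finger opening in m.
Only numpy, scipy, OpenCV 4.12 (cv2) and the standard library are available. Lean on these libraries where they do the work, as an engineer would, in place of code of your own. Each camera call takes 0.05 s, during which the arm holds its last target. There are 200 camera calls.

TASK

Open the small holding fixture for the next workpiece: draw the locking pin straight out of its slanted bore and park it in the notch of the bracket standing beside the fixture, resting at the bottom of the notch with its collar flat on the slanted plate, and let go of it. Then slide the unlocked jaw all the way across to its end stop. Do not drop the pin or put it down anywhere else, and leave the jars, the sanding block and the steel stake where they are.

Things in the scene. Friction and masses are not known exactly. Their poses are not given: they have to be found in the camera images.
- pin: Loose round steel locking pin, about 0.25 kg. Origin on its axis at the collar's underside; z along the axis to the knob. Collar 36 mm diameter, z 0 to 6 mm; knob to grip 28 mm diameter, z 6 to 56 mm (dark grooves); shank 16 mm diameter, z 0 to -85 mm, tip chamfered. Starts fully home in the bore, leaning 35 degrees from vertical, knob toward the robot.
- bore_block: Slanted dark steel block 50 x 50 x 35 mm on the fixture's pedestal, with an 18 mm bore along its z. Origin: centre of the bore's mouth on the upper face, 92 mm over the bench; z points out of the bore, 35 degrees from vertical, leaning to the robot; y level, where the jaw opens to; x up the slope, away from the robot. The pin's collar starts on this face, its tip between two lugs of the jaw.
- fixture: The holding fixture with the bore block, fixed to the bench but standing elsewhere and turned differently each time. Dark base plate 175 x 220 x 12 mm (x from -85 to +90 mm, y from -85 to +135 mm). Origin on the bench, x away from the robot, y the way the jaw opens, z up. Bore mouth at x = -50, y = 0 mm; jaw behind it; fixed jaw and end stop at the ends, at most 60 mm high.
- notch_plate: Slanted dark steel plate 64 x 60 x 10 mm on the bracket. Origin on its upper face where a parked pin's axis passes, 105 mm over the bench; z square to the face, 35 degrees from vertical, leaning to the robot; x up the slope; y level, across the notch. U notch 22 mm wide, bottom at x = -8.5 mm, open at the upper end, x = +34 mm. A parked pin has its origin and z axis on these; its weight keeps it.
- notch_bracket: Dark steel parking bracket carrying the notch plate, fixed to the bench left or right of the fixture and turned differently each time. Foot 110 x 80 x 8 mm, column on the robot side, open space under the notch. Origin under the foot's centre, z up. A pin leaning as the notch leans can be lowered straight down: the shank enters by the notch's open end as the collar comes down on the face.
- jaw (a joint): Sliding steel jaw of the fixture, just behind the bore block. 0 = closed and locked by the pin, 0.080 m = fully open against the end stop. It slides level along the bore block's +y, with about 2.5 N of friction, and stays where it is left.
- jaw_post (a point): Point on the axis of the upright round dark post on top of the jaw, 85 mm over the bench. The post is 22 mm in diameter and stands from 56 to 110 mm over the bench; the jaw's flat top is at 50 mm. The jaw is moved by this post.
- rivet_jar_0: Bystander: jar with black lid, 58 mm wide, 64 mm high, in the place on the other side of the fixture from the bracket. Origin at the centre of its underside.
- rivet_jar_1: Bystander: jar with red lid, 52 mm wide, 76 mm high, behind the fixture. Origin at the centre of its underside.
- sanding_block: Bystander: sanding block 46 x 92 x 27 mm, in front of the fixture. Origin at the centre of its underside.
- steel_stake: Bystander: dark steel stake 40 x 52 x 80 mm, behind the fixture. Origin at the centre of its underside.
Things that resemble listed ones, but are neither listed nor needed, are in the scene too. Several things have the shape of the pin; the one meant has the colours described above.

How it is judged:
By the outcome, as a careful person would: the job done as asked, in the order asked, and still so for the second after the job is handed in, with the robot touching nothing.
It also fails if it takes over 50 s, if anything falls off the work surface, if the arm or the gripper's body presses on something with over 40 N, if the wrist force passes 120 N, or if a joint passes its speed limit or range.

## Working session

There is one attempt and no reset: what is moved stays moved. The work goes in short steps, Python scripts to look and compute and a tool call to move; the robot and the scene stay as the last step left them, time stands still between calls to the robot, and variables do not carry over. Pictures are saved under pics/ and viewed, about 8 in all and at most 12, crops included, and the job is handed in when it is done.

Besides the shell and the picture viewer there is one more tool, called as name(argument=value, ...), one argument or row to a line, values as JSON. carry_out: Moves the arm, as the interface text tells. Its arguments: {"type":"object","properties":{"steps":{"type":"array","items":{"type":"object","properties":{"xyz":{"type":"array","items":{"type":"number"}},"delta_rot":{"type":"array","items":{"type":"number"}},"hand":{"type":"number"}}}},"newtons":{"type":"number"}},"required":["steps"]}

```bash
ls; mkdir -p pics
python3 - <<'E'
from cell import ctrl,cams
import cv2,numpy as np
np.set_printoptions(precision=4,suppress=True)
o=ctrl.get_obs();print(o)
for n in("side","top"):
    c=cams.capture(n);print(n,c.keys(),c["fx"],c["fy"],c["cx"],c["cy"]);print(c["world_from_camera"])
    np.savez(f"{n}0.npz",**c)
    im=cv2.cvtColor(c["pixels"],cv2.COLOR_RGB2BGR);cv2.imwrite(f"pics/{n}0.png",cv2.resize(im,(800,600),interpolation=cv2.INTER_CUBIC))
E
```

```text
pics
{'time': 0.0, 'q': array([-1.4891,  0.1591,  1.5982,  0.    ,  1.3862, -0.2101]), 'dq': array([ 0.0004,  0.0008, -0.0008,  0.0002, -0.001 , -0.0024]), 'joint_efforts': array([ -0.0001, -38.5565, -32.2111,   0.0701,   0.0376,  -0.0001]), 'ee_pos': array([ 0.1653, -0.5501,  0.2356]), 'ee_rot': array([ 0.8024, -0.5968, -0.0006, -0.0007]), 'force': array([ 0.3512, -0.1833,  0.2686]), 'wrist_torque': array([ 0.0409, -0.0283,  0.0098]), 'grip_width': 0.09152107662604814}
side dict_keys(['pixels', 'fx', 'fy', 'cx', 'cy', 'world_from_camera']) 409.2080518272035 409.2080518272035 281.42215712429726 212.12792525221738
[[ 1.     -0.0078  0.0023  0.5733]
 [ 0.0062  0.5568 -0.8306 -0.8824]
 [ 0.0052  0.8306  0.5568  0.6571]
 [ 0.      0.      0.      1.    ]]
top dict_keys(['pixels', 'fx', 'fy', 'cx', 'cy', 'world_from_camera']) 404.8962002403697 404.8962002403697 284.9593748818795 215.6150307652293
[[ 0.0209  0.9889 -0.1468  0.374 ]
 [-0.9995  0.0238  0.0185 -0.0504]
 [ 0.0218  0.1463  0.989   1.2382]
 [ 0.      0.      0.      1.    ]]
```

View pics/side0.png

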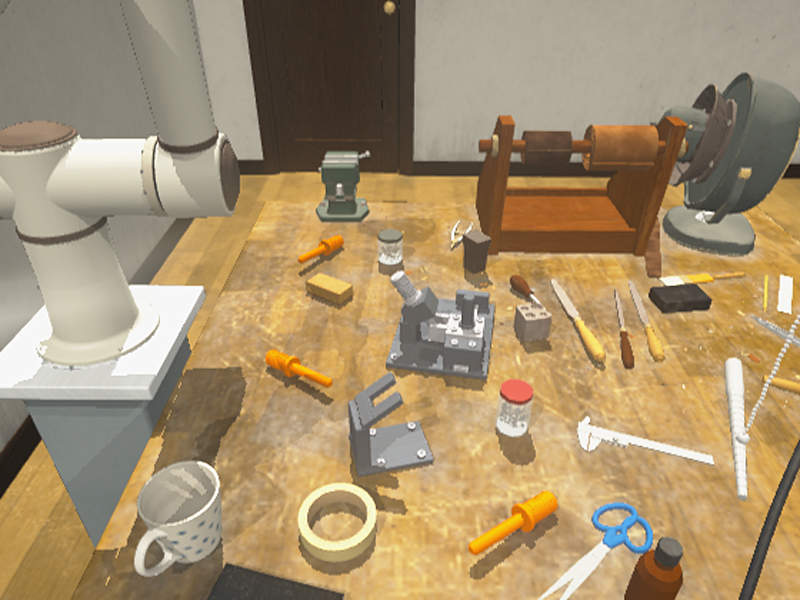

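View pics/top0.png

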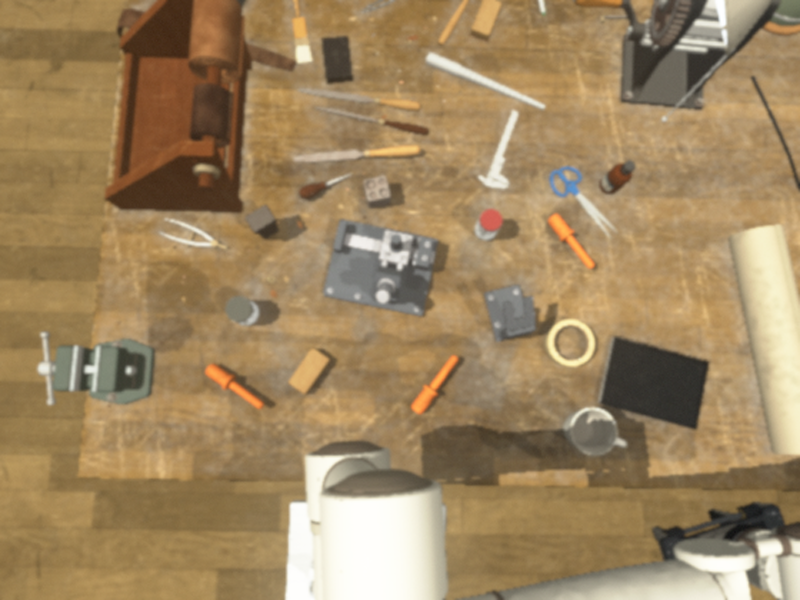

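The pin meant is the grey steel one in the fixture, with its knob at side (400,287) and top (384,290). The orange look-alikes are at side (320,250), (298,368), (515,522) and top (235,386), (437,384), (571,240), and their colour is wrong. Next I take enlarged crops to confirm this and read corners.

Run:
```python
import cv2,numpy as np
def crop(n,x0,y0,w,h,s):
    im=cv2.cvtColor(np.load(f"{n}0.npz")["pixels"],cv2.COLOR_RGB2BGR)[y0:y0+h,x0:x0+w]
    im=cv2.resize(im,None,fx=s,fy=s,interpolation=cv2.INTER_CUBIC)
    for k in range(0,w,20): cv2.putText(im,str(x0+k),(k*s,10),0,.35,(0,0,255));cv2.line(im,(k*s,0),(k*s,4),(0,0,255))
    for k in range(0,h,20): cv2.putText(im,str(y0+k),(0,k*s+4),0,.35,(0,0,255))
    cv2.imwrite(f"pics/{n}_crop.png",im)
crop("side",240,185,110,150,4)
crop("top",224,150,156,95,5)
```

```text
(no output)
```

View pics/side_crop.png

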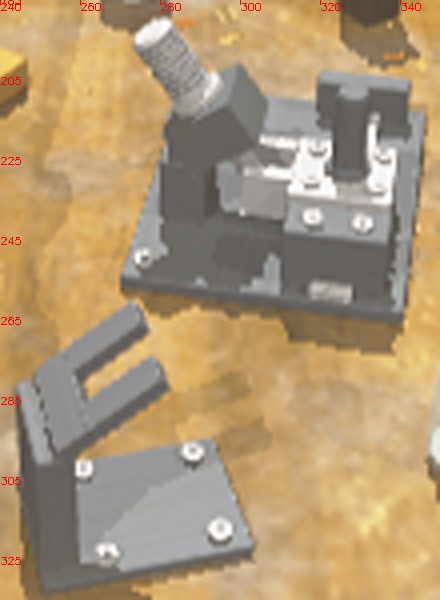

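View pics/top_crop.png

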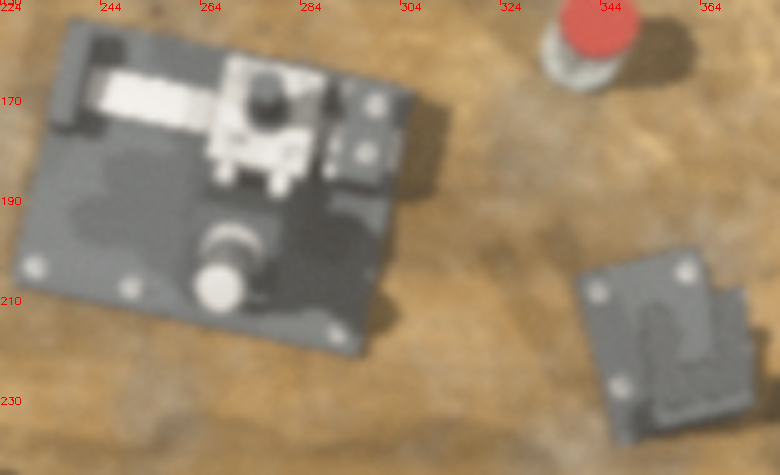

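The crops confirm the pin: grey steel, grooved knob at side ≈(278,193), seated in the slanted block. The bracket's U notch opens away from the robot, with its arm tips at side ≈(275,263) and (280,277). Next I fit the poses.

```bash
cat > h.py <<'E'
import numpy as np
from scipy.optimize import least_squares
from scipy.spatial.transform import Rotation as R
np.set_printoptions(precision=4,suppress=True)
def proj(c,P):
    T=c["world_from_camera"];p=(np.atleast_2d(P)-T[:3,3])@T[:3,:3]
    return np.c_[c["cx"]+c["fx"]*p[:,0]/-p[:,2], c["cy"]+c["fy"]*p[:,1]/p[:,2]]
def ray(c,uv):
    T=c["world_from_camera"];d=T[:3,:3]@np.array([(uv[0]-c["cx"])/c["fx"],-(uv[1]-c["cy"])/c["fy"],-1])
    return T[:3,3],d/np.linalg.norm(d)
def tri(obs):
    "obs: [(cam,uv)] -> point, rms px"
    f=lambda P:np.concatenate([proj(c,P)[0]-uv for c,uv in obs])
    r=least_squares(f,np.array([.5,0,.1]));return r.x,np.sqrt(np.mean(r.fun**2))
def rot(yaw,tilt=0): return R.from_euler('z',yaw).as_matrix()@R.from_euler('y',-tilt,degrees=True).as_matrix()
def fit(obs,x0,tilt=0,z=None):
    "obs: [(cam,local pt,uv)]; pose x,y,(z),yaw"
    def un(v): return (np.array([v[0],v[1],v[2] if z is None else z]),v[-1])
    def f(v):
        t,a=un(v);M=rot(a,tilt)
        return np.concatenate([proj(c,t+M@np.array(l))[0]-uv for c,l,uv in obs])
    r=least_squares(f,x0,loss='soft_l1');return r.x,f(r.x).reshape(-1,2)
E
python3 - <<'E'
from h import *
S=np.load("side0.npz");T=np.load("top0.npz")
s=lambda u,v:(240+u/4,185+v/4); t=lambda u,v:(224+u/5,150+v/5)
a,b,c,d=(.09,.135,.012),(.09,-.085,.012),(-.085,-.085,.012),(-.085,.135,.012)
obs=[(T,a,t(75,18)),(T,b,t(413,92)),(T,c,t(362,355)),(T,d,t(13,280)),(S,c,s(122,280)),(S,b,s(404,312)),(S,a,s(425,112))]
x,r=fit(obs,[.5,0,-.2],z=0);print("fixture",x);print(r)
M=rot(x[-1]);o=np.array([x[0],x[1],0])
bore=o+M@[-.05,0,.092];z=rot(x[-1],35)[:,2];print("bore",bore,z)
for n,C,sc in(("S",S,lambda p:(p-[240,185])*4),("T",T,lambda p:(p-[224,150])*5)): print(n,"knobtop,collar crop px",sc(proj(C,np.array([bore+z*.056,bore]))))
k,e=tri([(S,s(153,34)),(T,t(220,288))]);print("knob top tri",k,e,"model",bore+z*.056)
k,e=tri([(S,s(352,92)),(T,t(267,85))]);print("post top tri",k,e)
# foot
A,B,Cc,D=(.055,.04,.008),(.055,-.04,.008),(-.055,-.04,.008),(-.055,.04,.008)
obs=[(T,A,t(578,272)),(T,B,t(695,247)),(T,D,t(625,440)),(S,B,s(253,547)),(S,A,s(213,438))]
x,r=fit(obs,[.45,-.25,.2],z=0);print("bracket",x);print(r)
E
```

```text
fixture [ 0.6402 -0.04   -0.1772]
[[-0.7839 -1.3004]
 [ 0.6191 -2.2497]
 [ 0.0278 -0.4238]
 [-0.5994  0.3625]
 [-1.4599 -0.0386]
 [-0.1432  0.8676]
 [-0.43    0.2341]]
bore [ 0.591  -0.0312  0.092 ] [-0.5646  0.1011  0.8192]
S knobtop,collar crop px [[147.1646  33.5449]
 [197.7568 101.5608]]
T knobtop,collar crop px [[223.2077 286.5863]
 [235.9611 245.9386]]
knob top tri [ 0.5611 -0.0235  0.1359] 0.5505567856870666 model [ 0.5593 -0.0256  0.1379]
post top tri [ 0.6835 -0.0468  0.1099] 0.3644772496151532
bracket [ 0.5543 -0.2922  0.2741]
[[-0.9469 -0.2388]
 [ 0.3898 -1.5025]
 [-0.6829  0.5102]
 [ 0.2699  0.5946]
 [-0.9798  0.3097]]
```

```bash
cat >> h.py <<'E'
def toolR(zp,ydir):
    "tool z = -zp, tool x = -ydir"
    return np.c_[-ydir,np.cross(-zp,-ydir),-zp]
def delta(o,p,M):
    R0=R.from_quat(o["ee_rot"]).as_matrix()
    print("at",o["ee_pos"],"to",p,"| xyz cm",R0.T@(p-o["ee_pos"])*100,"rot",R.from_matrix(R0.T@M).as_rotvec(),"rows",np.linalg.norm(p-o["ee_pos"])/.0625,np.linalg.norm(R.from_matrix(R0.T@M).as_rotvec())/.187)
E
python3 - <<'E'
from h import *
from cell import ctrl
m=rot(.2741,35);delta(ctrl.get_obs(),np.array([.42,-.25,.31]),toolR(m[:,2],m[:,1]))
E
```

```text
at [ 0.1653 -0.5502  0.2357] to [ 0.42 -0.25  0.31] | xyz cm [-21.4332 -33.0267  -7.3807] rot [0.6105 0.007  0.0167] rows 6.4092375832852 3.266334275298005
```

carry_out(
  steps=[
    {"xyz": [-3,-4.5,-5],"delta_rot": [0.12,0,0],"hand": 1},
    {"xyz": [-7.5,-11,-7.4],"delta_rot": [0.25,0,0.01],"hand": 1},
    {"xyz": [-12,-18,-7.4],"delta_rot": [0.4,0,0.01],"hand": 1},
    {"xyz": [-16,-24,-7.4],"delta_rot": [0.5,0.01,0.02],"hand": 1},
    {"xyz": [-19,-29,-7.4],"delta_rot": [0.61,0.01,0.02],"hand": 1},
  ],
)

```text
time: 0.72
ee_pos: [0.3534, -0.3252, 0.3097]
ee_rot: [0.759, -0.577, 0.184, -0.239]
force: [0.9, -0.1, 0.3]
grip_width: 0.0918
```

```bash
cat > look.py <<'E'
import sys,cv2,numpy as np
from cell import ctrl,cams
name=sys.argv[1];cam=sys.argv[2] if len(sys.argv)>2 else "wrist"
c=cams.capture(cam);np.savez(f"{name}.npz",**c)
im=cv2.cvtColor(c["pixels"],cv2.COLOR_RGB2BGR);x0,y0,w,h=map(int,sys.argv[3:7]) if len(sys.argv)>3 else (0,0,560,420)
im=im[y0:y0+h,x0:x0+w];s=min(800/w,600/h)
im=cv2.resize(im,None,fx=s,fy=s,interpolation=cv2.INTER_CUBIC)
for k in range(0,w,40): cv2.putText(im,str(x0+k),(int(k*s),10),0,.35,(0,0,255))
for k in range(0,h,40): cv2.putText(im,str(y0+k),(0,int(k*s)+4),0,.35,(0,0,255))
cv2.imwrite(f"pics/{name}.png",im)
o=ctrl.get_obs();print(o["time"],o["ee_pos"],o["q"],o["grip_width"],"scale",s);print(c["world_from_camera"].round(3),c["fx"])
E
python3 look.py w1
```

```text
0.775 [ 0.35547997 -0.31950247  0.30777914] [-1.39263521 -0.29895224  1.99949373  0.61656143  1.52329782 -0.15138938] 0.09154568796267737 scale 1.4285714285714286
[[ 0.265  0.916 -0.302  0.337]
 [-0.964  0.253 -0.079 -0.329]
 [ 0.004  0.312  0.95   0.478]
 [ 0.     0.     0.     1.   ]] 338.7527683902218
```

View pics/w1.png

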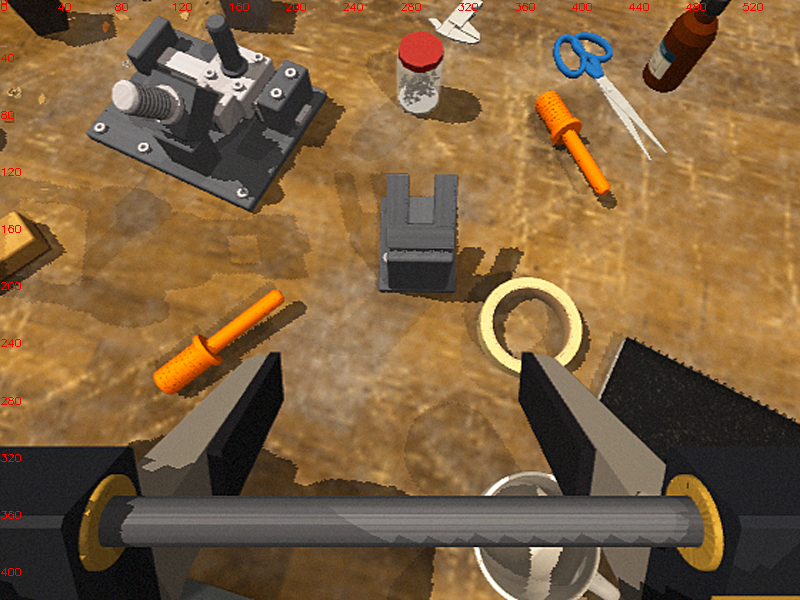

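Run:
```python
from h import *
from cell import ctrl
m=rot(-.1772,35);delta(ctrl.get_obs(),np.array([.591,-.0312,.092])+.16*m[:,2],toolR(m[:,2],m[:,1]))
```

```text
at [ 0.3555 -0.3195  0.3078] to [ 0.5007 -0.015   0.2231] | xyz cm [-25.3508 -13.1268  19.866 ] rot [-0.0076  0.2631  0.3668] rows 5.564758390517069 2.4143737551072557
```

carry_out(
  steps=[
    {"xyz": [-5,-2.6,3],"delta_rot": [0,0.06,0.08],"hand": 1},
    {"xyz": [-10,-5.2,6.5],"delta_rot": [0,0.13,0.18],"hand": 1},
    {"xyz": [-15,-7.8,10],"delta_rot": [0,0.2,0.28],"hand": 1},
    {"xyz": [-20,-10.4,14],"delta_rot": [0,0.26,0.37],"hand": 1},
    {"xyz": [-24,-12.5,18],"delta_rot": [0,0.26,0.37],"hand": 1},
  ],
)

```text
time: 1.4
ee_pos: [0.4688, -0.0755, 0.2457]
ee_rot: [-0.61, 0.732, -0.235, 0.191]
force: [0.8, -0.0, -0.7]
grip_width: 0.0921
```

carry_out(
  steps=[
    {"xyz": [0,0,0],"delta_rot": [0,0,0],"hand": 1},
  ],
)

```text
time: 1.52
ee_pos: [0.4682, -0.0685, 0.2422]
ee_rot: [-0.616, 0.729, -0.229, 0.192]
force: [0.4, 0.0, -0.7]
grip_width: 0.0919
```

```bash
python3 look.py w2
```

```text
1.575 [ 0.46807055 -0.07221668  0.24334844] [-0.5466302  -0.64041124  2.34730388  0.27086483  0.87664653  1.08138632] 0.09227613587236182 scale 1.4285714285714286
[[-0.167  0.939 -0.301  0.453]
 [-0.986 -0.158  0.054 -0.065]
 [ 0.003  0.306  0.952  0.411]
 [ 0.     0.     0.     1.   ]] 338.7527683902218
```

View pics/w2.png

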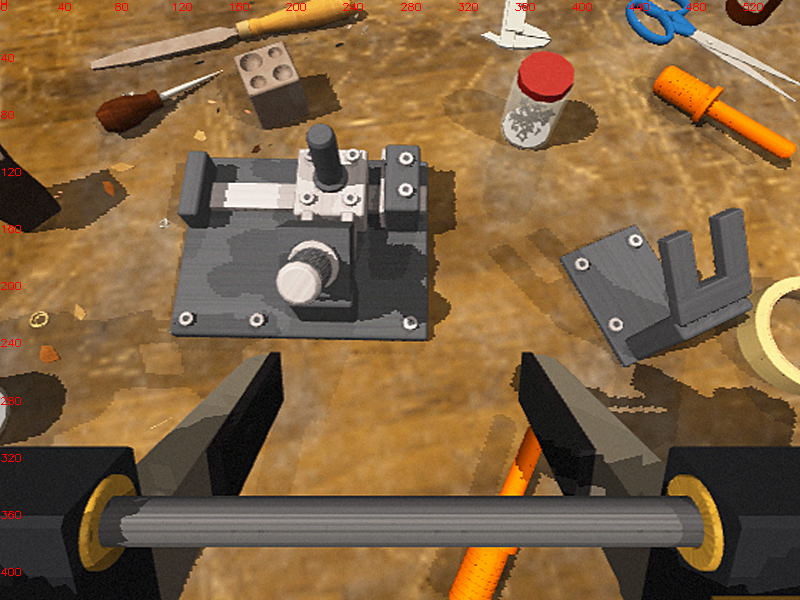

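w2 shows the pin knob's top at (209,199) px, the post's top at (223,92) and the bracket plate around (495,185). I'll enlarge the plate from w1 and w2.

Run:
```python
import cv2,numpy as np
out=[]
for n,x0,y0,w,h in(("w1",255,110,75,100),("w2",455,140,80,100)):
    im=cv2.cvtColor(np.load(n+".npz")["pixels"],cv2.COLOR_RGB2BGR)[y0:y0+h,x0:x0+w]
    im=cv2.convertScaleAbs(cv2.resize(im,None,fx=5,fy=5,interpolation=cv2.INTER_CUBIC),alpha=1.6)
    for k in range(0,w,10): cv2.putText(im,str(x0+k),(k*5,10),0,.35,(0,0,255))
    for k in range(0,h,10): cv2.putText(im,str(y0+k),(0,k*5+4),0,.35,(0,0,255))
    out.append(im)
cv2.imwrite("pics/br.png",np.hstack(out))
```

```text
(no output)
```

View pics/br.png

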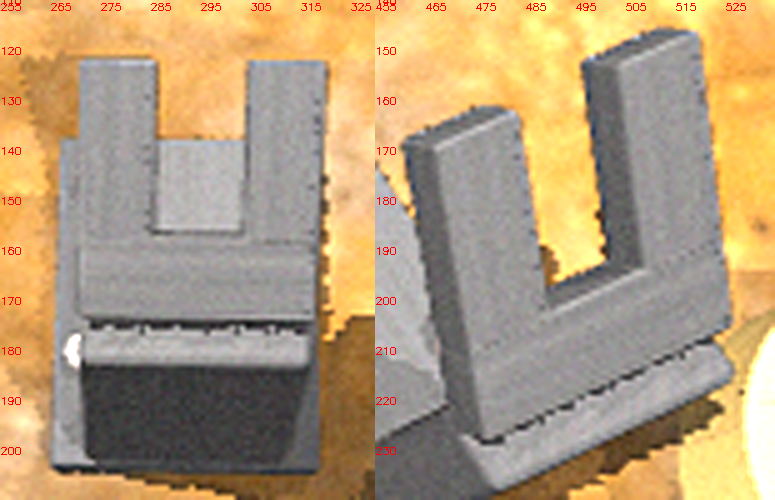

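Run:
```python
from h import *
W1=np.load("w1.npz");W2=np.load("w2.npz")
a=lambda u,v:(254.6+u/5,109.6+v/5); b=lambda u,v:(454.6+(u-375)/5,139.6+v/5)
L=[(.034,.03,0),(.034,.011,0),(.034,-.011,0),(.034,-.03,0),(-.0085,.011,0),(-.0085,-.011,0),(-.03,.03,0),(-.03,-.03,0)]
p1=[(80,60),(155,60),(247,61),(327,61),(153,233),(243,233),(82,318),(312,320)]
p2=[(436,150),(519,117),(622,68),(699,34),(545,310),(645,265),(485,440),(728,328)]
o=[(W1,l,a(*p)) for l,p in zip(L,p1)]+[(W2,l,b(*p)) for l,p in zip(L,p2)]
for t in(33,35,37):
    x,r=fit(o,[.52,-.29,.1,.27],tilt=t);print(t,x,np.sqrt((r**2).mean()))
    if t==35: print(r);n=x
for q in (o[:8],o[8:]): print(fit(q,n,tilt=35)[0])
f=lambda u,v:(u/1.4286-.35,v/1.4286-.35)
S=np.load("side0.npz");T=np.load("top0.npz")
k,e=tri([(W1,f(123,98)),(W2,f(299,284))]);print("knob tri w",k,e)
k2,e=tri([(W1,f(123,98)),(W2,f(299,284)),(S,(278.25,193.5)),(T,(268,207.6))]);print("knob tri all",k2,e)
P,e=tri([(W1,f(216,22)),(W2,f(319,133))]);print("post tri",P,e)
m=rot(-.177,35);print("bore+.056z",np.array([.591,-.0312,.092])+.056*m[:,2])
# fixture refit incl w2 & knob & post, z free
loc=rot(0,35)@[0,0,.056]+[-.05,0,.092]
obs=[(W2,(-.085,.135,.012),f(172,334)),(W2,(-.085,-.085,.012),f(427,337)),(W1,(-.085,.135,.012),f(88,133)),(W1,(-.085,-.085,.012),f(251,206)),(W1,(.09,-.085,.012),f(326,93)),(W2,loc,f(299,284)),(W1,loc,f(123,98))]
x,r=fit(obs,[.64,-.04,0,-.177]);print("fixture",x);print(r)
M=rot(x[-1]);print("knobtop",x[:3]+M@loc,"bore",x[:3]+M@[-.05,0,.092])
print("post local",M.T@(P-x[:3]))
```

```text
33 [ 0.5344 -0.2942  0.1045  0.2452] 0.9786626558718551
35 [ 0.5345 -0.2942  0.1043  0.2551] 0.7274182085525651
[[-0.4581 -0.2511]
 [ 0.318  -0.0277]
 [ 0.1852  0.0309]
 [-0.0383  0.2543]
 [ 0.0885  0.7354]
 [-0.1792  0.9868]
 [-1.1065  0.6335]
 [ 0.5482  0.9094]
 [-0.5895 -0.8873]
 [-0.0903 -1.8962]
 [-1.2168 -0.7617]
 [-0.0733 -1.3234]
 [ 0.961   0.1464]
 [-0.4101  0.4892]
 [-0.058   1.0445]
 [ 1.0624 -0.1297]]
37 [ 0.5346 -0.2942  0.1041  0.2648] 0.6243488865874169
[ 0.5386 -0.2936  0.098   0.2619]
[ 0.5363 -0.2997  0.0968  0.246 ]
knob tri w [ 0.5591 -0.0216  0.1357] 0.49948707115720253
knob tri all [ 0.5596 -0.0215  0.1352] 0.6771806809489954
post tri [ 0.6864 -0.0441  0.1069] 0.2609942999043839
bore+.056z [ 0.5594 -0.0255  0.1379]
fixture [ 0.6421 -0.0361 -0.0056 -0.1827]
[[-1.2095 -0.1439]
 [-0.1113  0.4928]
 [-0.8653  1.2137]
 [-0.165   2.3687]
 [ 1.0712 -0.7809]
 [-0.0634 -0.4469]
 [ 2.4638 -0.2092]]
knobtop [ 0.5614 -0.0212  0.1322] bore [ 0.593  -0.027   0.0864]
post local [0.045  0.0002 0.1125]
```

Run:
```python
from h import *
from cell import ctrl
m=rot(-.18,35);delta(ctrl.get_obs(),np.array([.591,-.0283,.0915])+.1*m[:,2],toolR(m[:,2],m[:,1]))
```

```text
at [ 0.4681 -0.0722  0.2433] to [ 0.5346 -0.018   0.1734] | xyz cm [-6.5094 -0.6289  8.9286] rot [0.0024 0.0008 0.0083] rows 1.7707861801498153 0.046483938039574256
```

carry_out(
  steps=[
    {"xyz": [-5,-0.6,2],"delta_rot": [0,0,0.008],"hand": 1},
    {"xyz": [-6.5,-0.63,5],"delta_rot": [0,0,0.008],"hand": 1},
    {"xyz": [-6.5,-0.63,8.9],"delta_rot": [0,0,0.008],"hand": 1},
    {"xyz": [-6.5,-0.63,8.9],"delta_rot": [0,0,0.008],"hand": 1},
    {"xyz": [-6.5,-0.63,8.9],"delta_rot": [0,0,0.008],"hand": 1},
  ],
)

```text
time: 2.2
ee_pos: [0.5352, -0.0249, 0.1765]
ee_rot: [-0.607, 0.736, -0.233, 0.192]
force: [0.0, -0.4, 0.4]
grip_width: 0.0917
```

```bash
python3 look.py w3 wrist 80 60 360 270
```

```text
2.25 [ 0.53553336 -0.02467854  0.177263  ] [-0.31150779 -0.3032567   2.26858418  0.12858701  0.56940398  1.36347074] 0.09209749266403813 scale 2.2222222222222223
[[-0.191  0.933 -0.305  0.519]
 [-0.982 -0.181  0.06  -0.021]
 [ 0.001  0.311  0.95   0.345]
 [ 0.     0.     0.     1.   ]] 338.7527683902218
```

View pics/w3.png

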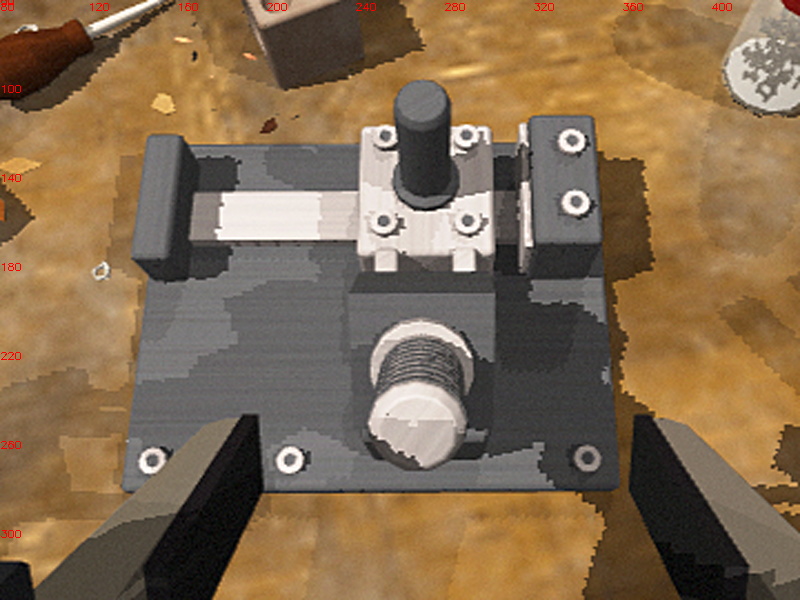

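Run:
```python
from h import *
from cell import ctrl
W1,W2,W3=[np.load(f"w{i}.npz") for i in(1,2,3)];S=np.load("side0.npz");T=np.load("top0.npz")
f=lambda u,v:(u/1.4286-.35,v/1.4286-.35);g=lambda u,v:(80+u/2.2222-.3,60+v/2.2222-.3)
kn=[(W2,f(299,284)),(W3,g(417,425))]
print(tri(kn),tri(kn+[(S,(278.1,193.4)),(T,(267.9,207.5))]))
po=[(W2,f(319,133)),(W3,g(423,104))];print("post",tri(po))
loc=rot(0,35)@[0,0,.056]+[-.05,0,.092]
obs=[(W3,(-.085,.135,.012),g(123,489)),(W3,(-.085,-.085,.012),g(619,489)),(W3,loc,g(417,425)),(W2,(-.085,.135,.012),f(172,334)),(W2,(-.085,-.085,.012),f(427,337)),(W2,loc,f(299,284)),(W3,(.045,0,.11),g(423,104)),(W2,(.045,0,.11),f(319,133))]
x,r=fit(obs,[.64,-.04,0,-.177]);print("fixture",x);print(r)
M=rot(x[-1]);k=x[:3]+M@loc;b=x[:3]+M@[-.05,0,.092];print("knobtop",k,"bore",b)
o=ctrl.get_obs();R0=R.from_quat(o["ee_rot"]).as_matrix()
print("knob in tool cm",R0.T@(k-o["ee_pos"])*100,"bore in tool",R0.T@(b-o["ee_pos"])*100,"cam in tool",R0.T@(W3["world_from_camera"][:3,3]-o["ee_pos"]))
m=rot(x[-1],35);delta(o,b+.033*m[:,2],toolR(m[:,2],m[:,1]))
# finger tip inner corners in w3 at their midpoint
tip=o["ee_pos"]+R0@[0,0,.022];p=proj(W3,tip)[0];print("tip mid proj crop",(p-[79.7,59.7])*2.2222)
```

```text
(array([ 0.5614, -0.0213,  0.1316]), np.float64(0.1940403954646852)) (array([ 0.5608, -0.0215,  0.134 ]), np.float64(0.48558054233760223))
post (array([ 0.6785, -0.0444,  0.1161]), np.float64(0.6748713128423393))
fixture [ 0.6418 -0.0366 -0.0052 -0.1855]
[[-0.2502  0.0535]
 [ 0.0093 -1.4168]
 [ 0.1863  0.2878]
 [-1.0629 -0.3287]
 [ 0.1858  0.7986]
 [ 0.2225 -0.342 ]
 [-0.546  -0.3066]
 [ 1.1431  1.7879]]
knobtop [ 0.5611 -0.0215  0.1326] bore [ 0.5927 -0.0274  0.0868]
knob in tool cm [-0.7986  0.569   5.0586] bore in tool [-0.817   0.5867 10.6586] cam in tool [-0.     -0.0827 -0.1471]
at [ 0.5355 -0.0247  0.1773] to [ 0.5741 -0.0239  0.1138] | xyz cm [-0.8062  0.5763  7.3586] rot [-0.0032 -0.0033 -0.0043] rows 1.188001499472503 0.03346762300232325
tip mid proj crop [445.4316 452.0136]
```

carry_out(
  steps=[
    {"xyz": [-0.8,0.47,0.5],"delta_rot": [-0.003,-0.003,-0.004],"hand": 1},
    {"xyz": [-0.8,0.47,3.5],"delta_rot": [-0.003,-0.003,-0.004],"hand": 1},
    {"xyz": [-0.8,0.47,6.0],"delta_rot": [-0.003,-0.003,-0.004],"hand": 1},
    {"xyz": [-0.8,0.47,6.85],"delta_rot": [-0.003,-0.003,-0.004],"hand": 1},
    {"xyz": [-0.8,0.47,6.85],"delta_rot": [-0.003,-0.003,-0.004],"hand": 1},
  ],
)

```text
time: 2.88
ee_pos: [0.5713, -0.0215, 0.1166]
ee_rot: [-0.61, 0.734, -0.23, 0.192]
force: [-0.5, 0.4, 0.2]
grip_width: 0.0918
```

```bash
python3 look.py w4 wrist 130 90 300 225
```

```text
2.925 [ 0.57146439 -0.02154572  0.11714136] [-0.27841417 -0.07101162  2.20975255  0.14124621  0.3997045   1.36253831] 0.09206798635743363 scale 2.6666666666666665
[[-0.183  0.936 -0.302  0.555]
 [-0.983 -0.174  0.056 -0.018]
 [-0.     0.307  0.952  0.285]
 [ 0.     0.     0.     1.   ]] 338.7527683902218
```

View pics/w4.png

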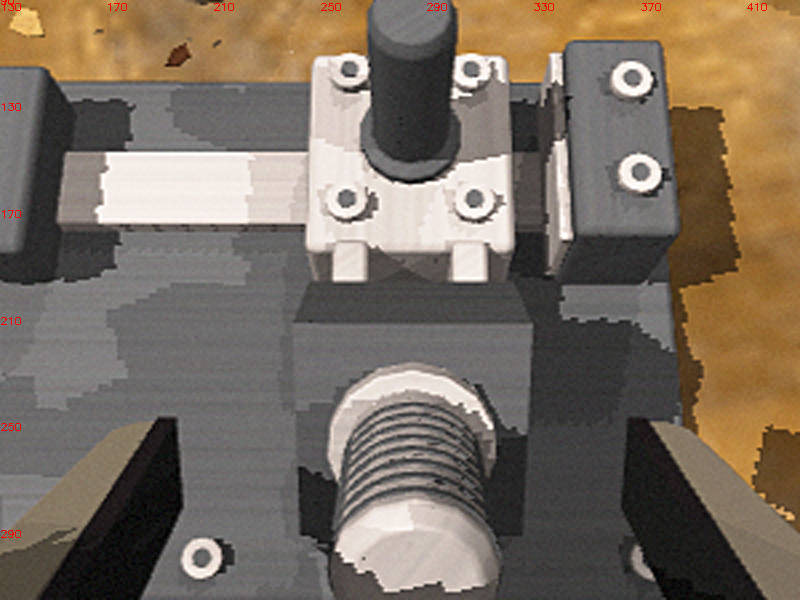

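Run:
```python
from h import *
from cell import ctrl
W=np.load("w4.npz");o=ctrl.get_obs();R0=R.from_quat(o["ee_rot"]).as_matrix();print(o["ee_pos"])
for p in([-46,-10,22],[46,-10,22],[0,0,29],[0,0,35],[0,0,-21],[0,3,35],[0,3,-21]): print(p,(proj(W,o["ee_pos"]+R0@(np.array(p)/1000))[0]-[130,90])*2.6667)
```

```text
[ 0.5715 -0.0215  0.1171]
[-46, -10, 22] [175.2775 417.5385]
[46, -10, 22] [628.8877 417.2991]
[0, 0, 29] [402.0363 447.687 ]
[0, 0, 35] [401.9799 435.9697]
[0, 0, -21] [402.6808 581.3819]
[0, 3, 35] [401.9781 448.4456]
[0, 3, -21] [402.6742 597.5608]
```

carry_out(
  steps=[
    {"xyz": [0.22,0.03,0.2],"delta_rot": [0,0,0],"hand": 1},
    {"xyz": [0.22,0.03,0.2],"delta_rot": [0,0,0],"hand": 0.3},
    {"xyz": [0.22,0.03,0.2],"delta_rot": [0,0,0],"hand": 0.15},
    {"xyz": [0.22,0.03,0.2],"delta_rot": [0,0,0],"hand": 0.15},
    {"xyz": [0.22,0.03,0.2],"delta_rot": [0,0,0],"hand": 0.15},
  ],
  newtons=30,
)

```text
time: 3.55
ee_pos: [0.5718, -0.024, 0.1146]
ee_rot: [-0.61, 0.734, -0.23, 0.192]
force: [-1.0, 0.4, 0.5]
grip_width: 0.0543
```

carry_out(
  steps=[
    {"xyz": [0,0,0],"delta_rot": [0,0,0],"hand": 0.1},
    {"xyz": [0,0,0],"delta_rot": [0,0,0],"hand": 0.1},
    {"xyz": [0,0,0],"delta_rot": [0,0,0],"hand": 0.1},
  ],
  newtons=30,
)

```text
time: 3.92
ee_pos: [0.5719, -0.0239, 0.1146]
ee_rot: [-0.61, 0.734, -0.23, 0.192]
force: [0.5, 0.2, 0.0]
grip_width: 0.0274
```

Run:
```python
from cell import ctrl
for _ in range(3):
    o=ctrl.get_obs();print(o["time"],o["ee_pos"],o["ee_rot"],o["force"],o["wrist_torque"],o["grip_width"])
```

```text
3.925 [ 0.57186654 -0.02391589  0.11460074] [-0.61005996  0.73362606 -0.22998936  0.19163646] [0.48966234 0.20179969 0.04228506] [0.12150468 0.2510789  0.01470735] 0.027417771771052184
3.925 [ 0.57186654 -0.02391589  0.11460074] [-0.61005996  0.73362606 -0.22998936  0.19163646] [0.48966234 0.20179969 0.04228506] [0.12150468 0.2510789  0.01470735] 0.027417771771052184
3.925 [ 0.57186654 -0.02391589  0.11460074] [-0.61005996  0.73362606 -0.22998936  0.19163646] [0.48966234 0.20179969 0.04228506] [0.12150468 0.2510789  0.01470735] 0.027417771771052184
```

carry_out(
  steps=[
    {"xyz": [0,0,-0.5],"delta_rot": [0,0,0],"hand": 0.1},
    {"xyz": [0,0,-1],"delta_rot": [0,0,0],"hand": 0.1},
    {"xyz": [0,0,-1.5],"delta_rot": [0,0,0],"hand": 0.1},
    {"xyz": [0,0,-2],"delta_rot": [0,0,0],"hand": 0.1},
  ],
  newtons=40,
)

```text
time: 4.42
ee_pos: [0.5603, -0.0218, 0.1312]
ee_rot: [-0.61, 0.734, -0.23, 0.192]
force: [1.8, 0.4, -2.5]
grip_width: 0.0273
```

Run:
```python
from h import *
from cell import ctrl
o=ctrl.get_obs();M=R.from_quat(o["ee_rot"]).as_matrix();print(o["ee_pos"],o["force"],o["wrist_torque"],o["grip_width"])
d=o["ee_pos"]-[.57187,-.02392,.1146];print(M.T@d*1000,"toolz",M[:,2],"tilt",np.degrees(np.arccos(-M[2,2])),"yaw",np.arctan2(M[1,2],M[0,2]), "level",M[2,0])
```

```text
[ 0.5603 -0.0218  0.1312] [ 1.7944  0.4213 -2.4913] [0.062  0.1813 0.0104] 0.027294512734682547
[  0.0475   0.1636 -20.3689] toolz [ 0.5616 -0.1037 -0.8209] tilt 34.82771264083831 yaw -0.1825506950003363 level -0.0004857507258000937
```

carry_out(
  steps=[
    {"xyz": [0,0,-1],"delta_rot": [0,0,0],"hand": 0.1},
    {"xyz": [0,0,-2],"delta_rot": [0,0,0],"hand": 0.1},
    {"xyz": [0,0,-3.2],"delta_rot": [0,0,0],"hand": 0.1},
    {"xyz": [0,0,-4.6],"delta_rot": [0,0,0],"hand": 0.1},
    {"xyz": [0,0,-6],"delta_rot": [0,0,0],"hand": 0.1},
  ],
)

```text
time: 5.05
ee_pos: [0.5261, -0.0155, 0.1806]
ee_rot: [-0.61, 0.734, -0.23, 0.191]
force: [1.7, -0.3, -2.7]
grip_width: 0.0274
```

carry_out(
  steps=[
    {"xyz": [0,0,-1.5],"delta_rot": [0,0,0],"hand": 0.1},
    {"xyz": [0,0,-3.5],"delta_rot": [0,0,0],"hand": 0.1},
    {"xyz": [0,0,-5],"delta_rot": [0,0,0],"hand": 0.1},
    {"xyz": [0,0,-5],"delta_rot": [0,0,0],"hand": 0.1},
  ],
)

```text
time: 5.55
ee_pos: [0.4985, -0.0104, 0.2222]
ee_rot: [-0.61, 0.733, -0.231, 0.192]
force: [0.6, 0.0, -3.2]
grip_width: 0.0274
```

Run:
```python
from h import *
from cell import ctrl
o=ctrl.get_obs();print(o["ee_pos"],o["force"],o["q"],o["grip_width"])
n=np.array([.5355,-.295,.1015])   # wrist-camera plate estimate; wrist bore z came ~4 mm low
for yaw in(.2552,):
    m=rot(yaw,35)
    # pin origin sits 0.030 below TCP on axis; hover so that the collar is 8 cm straight above the plate, up-slope unchanged
    delta(o,n+.030*m[:,2]+[0,0,.11]-.10*m[:,1]*0,toolR(m[:,2],m[:,1]))
```

```text
[ 0.4985 -0.0104  0.2222] [ 0.5651  0.0017 -3.2131] [-0.3084 -0.5026  2.3095  0.1074  0.7318  1.388 ] 0.02737209894635378
at [ 0.4985 -0.0104  0.2222] to [ 0.5189 -0.2993  0.2361] | xyz cm [28.04   -6.7514  3.0124] rot [ 0.0013 -0.2511 -0.3593] rows 4.639719648609337 2.3439957154268036
```

carry_out(
  steps=[
    {"xyz": [3,-2.5,-2],"delta_rot": [0,-0.04,-0.06],"hand": 0.1},
    {"xyz": [8,-4.5,-2],"delta_rot": [0,-0.1,-0.15],"hand": 0.1},
    {"xyz": [13,-6,-0.5],"delta_rot": [0,-0.17,-0.25],"hand": 0.1},
    {"xyz": [17,-6.8,1],"delta_rot": [0,-0.25,-0.36],"hand": 0.1},
    {"xyz": [21,-6.8,1.5],"delta_rot": [0,-0.25,-0.36],"hand": 0.1},
  ],
)

```text
time: 6.18
ee_pos: [0.5236, -0.2311, 0.2466]
ee_rot: [0.755, -0.583, 0.183, -0.237]
force: [0.3, -0.4, -2.5]
grip_width: 0.027
```

carry_out(
  steps=[
    {"xyz": [0,0,0],"delta_rot": [0,0,0],"hand": 0.1},
    {"xyz": [0,0,0],"delta_rot": [0,0,0],"hand": 0.1},
    {"xyz": [0,0,0],"delta_rot": [0,0,0],"hand": 0.1},
  ],
)

```text
time: 6.55
ee_pos: [0.5239, -0.2272, 0.2476]
ee_rot: [0.755, -0.583, 0.183, -0.237]
force: [-0.8, -0.1, -2.5]
grip_width: 0.0276
```

```bash
python3 look.py w5 wrist 200 60 320 240; python3 -c "
from cell import ctrl
o=ctrl.get_obs();print(o['ee_rot'],o['force'])"
```

```text
6.6 [ 0.52400273 -0.2271937   0.24779804] [-0.91752139 -0.14153434  1.98502572  0.62458331  1.12221508  0.16847914] 0.02727754786323882 scale 2.5
[[ 0.253  0.921 -0.297  0.508]
 [-0.967  0.241 -0.077 -0.231]
 [ 0.001  0.306  0.952  0.416]
 [ 0.     0.     0.     1.   ]] 338.7527683902218
[ 0.75558333 -0.58263664  0.18295446 -0.23697264] [ 0.59662856 -0.77805368 -3.2776895 ]
```

View pics/w5.png

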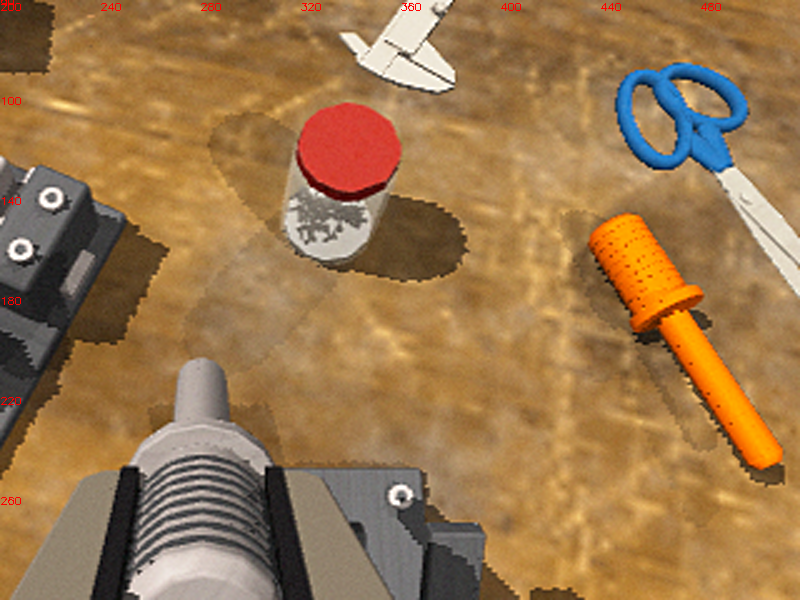

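w5 shows the pin held squarely, with its shank tip at about (281,205). The plate is hidden behind the right finger, so I back off toward the robot to see it clearly.

Run:
```python
from h import *
from cell import ctrl
m=rot(.2552,35);delta(ctrl.get_obs(),np.array([.41,-.235,.245]),toolR(m[:,2],m[:,1]))
```

```text
at [ 0.524  -0.2272  0.2478] to [ 0.41  -0.235  0.245] | xyz cm [-2.1422  9.3718 -6.1834] rot [0.0028 0.0007 0.0016] rows 1.828863046613957 0.017634736808939663
```

carry_out(
  steps=[
    {"xyz": [-0.7,3,-2],"delta_rot": [0,0,0],"hand": 0.1},
    {"xyz": [-1.4,6.3,-4],"delta_rot": [0,0,0],"hand": 0.1},
    {"xyz": [-2.1,9.4,-6.2],"delta_rot": [0,0,0],"hand": 0.1},
    {"xyz": [-2.1,9.4,-6.2],"delta_rot": [0,0,0],"hand": 0.1},
    {"xyz": [-2.1,9.4,-6.2],"delta_rot": [0,0,0],"hand": 0.1},
  ],
)

```text
time: 7.22
ee_pos: [0.4101, -0.2364, 0.2454]
ee_rot: [0.755, -0.583, 0.184, -0.237]
force: [-0.0, -1.0, -2.8]
grip_width: 0.0277
```

```bash
python3 look.py w6 wrist 250 100 140 105; python3 -c "
from cell import ctrl
o=ctrl.get_obs();print(o['ee_rot'],o['force'])"
```

```text
7.275 [ 0.41029458 -0.23633104  0.24530546] [-1.18147061 -0.38050748  2.18086985  0.62715731  1.30631322 -0.02552521] 0.027150515588348294 scale 5.714285714285714
[[ 0.252  0.921 -0.298  0.394]
 [-0.968  0.241 -0.075 -0.24 ]
 [ 0.002  0.307  0.952  0.414]
 [ 0.     0.     0.     1.   ]] 338.7527683902218
[ 0.75539983 -0.58278116  0.18342054 -0.23684199] [ 0.97508682  0.34010421 -3.0615996 ]
```

View pics/w6.png

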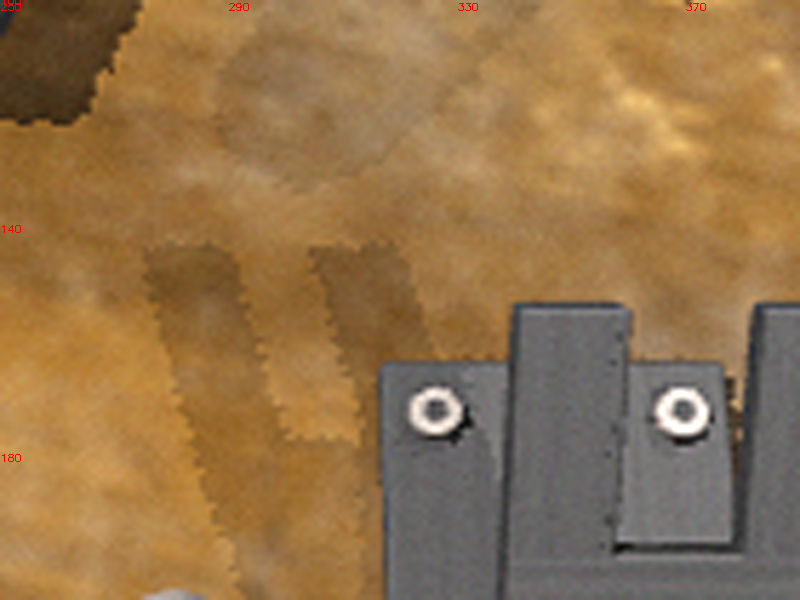

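w6 shows the notch's face corners in crop pixels: left arm tip (518,311)–(629,311), right arm inner tip (760,311), notch bottom (612,553)–(746,553). I'll get the remaining edges by gradient and fit.

Run:
```python
from h import *
from cell import ctrl
W=np.load("w6.npz");im=W["pixels"].astype(float).mean(2)
sat=(W["pixels"].max(2).astype(int)-W["pixels"].min(2))
for r in(156,160,165,170,180,190): print(r,"grey run cols",[int(c) for c in np.where(sat[r,330:430]<35)[0]+330][-1])
for c in(350,360,370,375): print(c,im[185:240,c].round().astype(int).tolist())
s=5.714286;g=lambda u,v:(250+u/s-.4,100+v/s-.4)
L=[(.034,.03,0),(.034,.011,0),(.034,-.011,0),(-.0085,.011,0),(-.0085,-.011,0)]
P=[(518,311),(629,311),(760,311),(612,553),(746,553)]
o=[(W,l,g(*p)) for l,p in zip(L,P)]
x,r=fit(o,[.535,-.295,.1,.255],tilt=35);print("free z",x);print(r)
for z in(.100,.105):
    x,r=fit(o,[.535,-.295,.255],tilt=35,z=z);print(z,x,np.sqrt((r**2).mean()))
```

```text
156 grey run cols 402
160 grey run cols 402
165 grey run cols 401
170 grey run cols 401
180 grey run cols 399
190 grey run cols 398
350 [102, 100, 104, 98, 105, 101, 104, 100, 103, 101, 101, 101, 102, 106, 101, 98, 106, 111, 105, 99, 98, 103, 94, 96, 101, 102, 100, 97, 100, 98, 95, 91, 40, 63, 52, 105, 106, 107, 117, 115, 117, 103, 95, 45, 31, 41, 34, 42, 37, 40, 40, 41, 41, 42, 37]
360 [119, 120, 122, 123, 123, 123, 121, 118, 121, 132, 37, 67, 130, 106, 94, 101, 102, 112, 102, 99, 99, 102, 96, 97, 94, 99, 102, 98, 98, 99, 97, 100, 33, 124, 113, 108, 109, 123, 121, 118, 119, 103, 93, 43, 32, 34, 38, 40, 37, 40, 38, 39, 40, 43, 37]
370 [122, 119, 118, 120, 115, 121, 122, 118, 116, 129, 47, 72, 125, 109, 99, 99, 106, 108, 104, 101, 107, 97, 93, 97, 97, 98, 102, 103, 98, 94, 96, 92, 33, 106, 119, 110, 111, 108, 111, 116, 115, 101, 99, 40, 41, 43, 41, 39, 41, 39, 42, 40, 37, 37, 38]
375 [117, 120, 122, 116, 118, 117, 116, 118, 122, 129, 56, 53, 120, 110, 92, 101, 98, 110, 107, 99, 104, 95, 95, 99, 97, 99, 103, 95, 98, 100, 99, 100, 36, 44, 34, 112, 106, 114, 113, 117, 119, 105, 90, 48, 36, 44, 42, 41, 39, 39, 40, 41, 41, 39, 38]
free z [ 0.5362 -0.2947  0.1007  0.2652]
[[-0.0764  0.0854]
 [ 0.2029 -0.0777]
 [ 0.0786 -0.2665]
 [ 0.5444  0.2307]
 [-0.9455  0.0345]]
0.1 [ 0.5365 -0.2948  0.2646] 0.37732721379117584
0.105 [ 0.534  -0.2942  0.2686] 0.44035475507255695
```

Run:
```python
from h import *
from cell import ctrl
W5=np.load("w5.npz");p5=np.array([.52400273,-.2271937,.24779804]);R5=R.from_quat([0.75558333,-0.58263664,0.18295446,-0.23697264]).as_matrix()
pr=lambda t:proj(W5,p5+R5@(np.array(t)))[0]
meas=np.array([228.,203.2,278.])
def f(v):
    y,z,th=v  # th: tilt of pin in tool y-z
    q=lambda a,b:pr([0,y+a*np.cos(th)+b*np.sin(th),z+b*np.cos(th)-a*np.sin(th)])[1]
    return np.array([q(-.018,0),q(-.0068,.085),q(-.0130,-.056)])-meas
r=least_squares(lambda v:f([*v,0]),[0,.03]);print("y,z mm",r.x*1000,r.fun)
r=least_squares(f,[0,.03,0]);print("y,z,th",r.x*[1000,1000,57.3],r.fun)
print("axis col at z .033,.118:",pr([0,0,.033]),pr([0,0,.118]))
W=np.load("w6.npz");s=5.714286;g=lambda u,v:(250+u/s-.4,100+v/s-.4)
L=[(.034,.03,0),(.034,.011,0),(.034,-.011,0),(-.0085,.011,0),(-.0085,-.011,0),(.034,-.03,0)]
P=[g(518,311),g(629,311),g(760,311),g(612,553),g(746,553),(402.5,154.1)]
o=[(W,l,p) for l,p in zip(L,P)]
x,r=fit(o,[.535,-.295,.1,.255],tilt=35);print("free z",x,"low edge row",proj(W,x[:3]+rot(x[3],35)@[-.03,0,0]));print(r)
x,r=fit(o,[.535,-.295,.255],tilt=35,z=.105);print("z.105",x,"low edge row",proj(W,np.r_[x[:2],.105]+rot(x[2],35)@[-.03,0,0]),np.sqrt((r**2).mean()))
```

```text
y,z mm [ 5.0106 46.7852] [-1.7359  1.7367  0.3768]
y,z,th [14.5259 70.688  -2.9585] [-0.  0.  0.]
axis col at z .033,.118: [280.4251 255.3622] [280.3099 211.7177]
free z [ 0.5362 -0.2947  0.1004  0.2601] low edge row [[366.5669 216.9475]]
[[ 0.0067  0.0403]
 [ 0.2727 -0.0317]
 [ 0.1373 -0.115 ]
 [ 0.4362  0.2353]
 [-1.0637  0.145 ]
 [-0.0897 -0.2619]]
z.105 [ 0.5338 -0.294   0.2629] low edge row [[366.6448 217.6912]] 0.46681891104671475
```

Run:
```python
from h import *
from cell import ctrl
m=rot(.263,35);o=ctrl.get_obs();M=toolR(m[:,2],m[:,1]);F=np.array([.5165,-.299,.1278]);hz=rot(.263)[:,0]
delta(o,F+.002*hz+[0,0,.115],M)
print("tool per cm world down:",M.T@[0,0,-1],"per horizontal plate x:",M.T@hz)
```

```text
at [ 0.4103 -0.2363  0.2453] to [ 0.5184 -0.2985  0.2428] | xyz cm [ 8.7524 -7.1422  5.2922] rot [ 0.0024 -0.0047 -0.0049] rows 1.9959838682993805 0.03877501215318054
tool per cm world down: [0.     0.5736 0.8192] per horizontal plate x: [ 0.     -0.8192  0.5736]
```

carry_out(
  steps=[
    {"xyz": [3,-3,1],"delta_rot": [0.002,-0.005,-0.005],"hand": 0.1},
    {"xyz": [6,-5.5,3],"delta_rot": [0.002,-0.005,-0.005],"hand": 0.1},
    {"xyz": [8.75,-7.15,5.3],"delta_rot": [0.002,-0.005,-0.005],"hand": 0.1},
    {"xyz": [8.75,-7.15,5.3],"delta_rot": [0.002,-0.005,-0.005],"hand": 0.1},
    {"xyz": [8.75,-7.15,5.3],"delta_rot": [0.002,-0.005,-0.005],"hand": 0.1},
  ],
)

```text
time: 7.9
ee_pos: [0.5181, -0.298, 0.2419]
ee_rot: [0.757, -0.58, 0.182, -0.239]
force: [-0.4, -0.6, -2.9]
grip_width: 0.0275
```

```bash
cat > st.py <<'E'
from h import *
from cell import ctrl
import sys
m=rot(.263,35);o=ctrl.get_obs();M=toolR(m[:,2],m[:,1]);F=np.array([.5165,-.299,.1278])
R0=R.from_quat(o["ee_rot"]).as_matrix()
print(o["time"],"pin err in plate frame mm (x up,y,z):",m.T@(o["ee_pos"]-F)*1000,"level err",rot(.263).T@(o["ee_pos"]-F)*1000,"rot",R.from_matrix(R0.T@M).as_rotvec(),"force plate",m.T@o["force"],"w",o["grip_width"])
E
python3 st.py
```

```text
7.9 pin err in plate frame mm (x up,y,z): [66.963   0.5701 92.3864] level err [  1.8622   0.5701 114.0869] rot [ 0.001   0.0024 -0.0007] force plate [-2.1226 -0.4434 -2.026 ] w 0.027450929522395966
```

carry_out(
  steps=[
    {"xyz": [0,1.15,1.64],"delta_rot": [0,0,0],"hand": 0.1},
    {"xyz": [0,2.3,3.28],"delta_rot": [0,0,0],"hand": 0.1},
    {"xyz": [0,3.44,4.92],"delta_rot": [0,0,0],"hand": 0.1},
    {"xyz": [0,4.3,6.15],"delta_rot": [0,0,0],"hand": 0.1},
    {"xyz": [0,4.3,6.15],"delta_rot": [0,0,0],"hand": 0.1},
  ],
)

```text
time: 8.52
ee_pos: [0.5171, -0.2981, 0.1653]
ee_rot: [0.756, -0.581, 0.181, -0.239]
force: [-1.3, -0.1, -3.4]
grip_width: 0.0275
```

```bash
python3 st.py
```

```text
8.525 pin err in plate frame mm (x up,y,z): [22.1624  0.7564 30.2106] level err [ 0.8263  0.7564 37.4589] rot [ 0.0017  0.0031 -0.0036] force plate [-3.0069  0.2163 -2.0381] w 0.02752573727240384
```

carry_out(
  steps=[
    {"xyz": [0.07,0.4,0.8],"delta_rot": [0,0,0],"hand": 0.1},
    {"xyz": [0.07,0.9,1.5],"delta_rot": [0,0,0],"hand": 0.1},
    {"xyz": [0.07,1.45,2.28],"delta_rot": [0,0,0],"hand": 0.1},
    {"xyz": [0.07,1.45,2.28],"delta_rot": [0,0,0],"hand": 0.1},
  ],
)

```text
time: 9.02
ee_pos: [0.5187, -0.2987, 0.1391]
ee_rot: [0.757, -0.581, 0.181, -0.239]
force: [-0.2, -0.1, -2.4]
grip_width: 0.0271
```

```bash
python3 st.py
```

```text
9.025 pin err in plate frame mm (x up,y,z): [ 8.2658 -0.2315  7.9596] level err [ 2.2054 -0.2315 11.2612] rot [ 0.0014  0.0021 -0.0026] force plate [-1.5709  0.0085 -1.8325] w 0.027066932453305888
```

Now I go normal to the plate (tool z) until the collar touches, watching the force.

carry_out(
  steps=[
    {"xyz": [0,0.1,0.3],"delta_rot": [0,0,0],"hand": 0.1},
    {"xyz": [0,0.2,0.5],"delta_rot": [0,0,0],"hand": 0.1},
    {"xyz": [0,0.3,0.65],"delta_rot": [0,0,0],"hand": 0.1},
  ],
)

```text
time: 9.4
ee_pos: [0.5204, -0.299, 0.1332]
ee_rot: [0.757, -0.581, 0.183, -0.239]
force: [0.0, 0.2, -3.9]
grip_width: 0.0275
```

```bash
python3 st.py
```

```text
9.4 pin err in plate frame mm (x up,y,z): [ 6.181  -1.0018  2.2837] level err [ 3.7533 -1.0018  5.416 ] rot [ 0.0006  0.0002 -0.0013] force plate [-2.1867  0.1763 -3.263 ] w 0.027451743990746874
```

carry_out(
  steps=[
    {"xyz": [-0.05,0.1,0.1],"delta_rot": [0,0,0],"hand": 0.1},
    {"xyz": [-0.05,0.2,0.2],"delta_rot": [0,0,0],"hand": 0.1},
  ],
)

```text
time: 9.65
ee_pos: [0.5197, -0.2986, 0.1304]
ee_rot: [0.757, -0.581, 0.182, -0.239]
force: [-3.2, 1.7, 5.1]
grip_width: 0.0272
```

```bash
python3 st.py
```

```text
9.65 pin err in plate frame mm (x up,y,z): [ 4.1219 -0.4184  0.3241] level err [ 3.1905 -0.4184  2.6297] rot [ 0.0005  0.0004 -0.0015] force plate [0.7737 2.4372 5.6714] w 0.027214544490232
```

carry_out(
  steps=[
    {"xyz": [0,0.1,-0.04],"delta_rot": [0,0,0],"hand": 0.1},
    {"xyz": [0,0.25,-0.04],"delta_rot": [0,0,0],"hand": 0.1},
  ],
)

```text
time: 9.9
ee_pos: [0.5174, -0.2992, 0.1293]
ee_rot: [0.757, -0.581, 0.182, -0.239]
force: [0.3, 0.5, -2.6]
grip_width: 0.0268
```

```bash
python3 st.py
```

```text
9.9 pin err in plate frame mm (x up,y,z): [ 1.5246 -0.4497  0.7417] level err [ 0.8234 -0.4497  1.4821] rot [ 0.0007  0.0003 -0.0015] force plate [-1.1054  0.3757 -2.3835] w 0.02682116840256358
```

carry_out(
  steps=[
    {"xyz": [0,0.1,0.03],"delta_rot": [0,0,0],"hand": 0.1},
    {"xyz": [0,0.2,0.03],"delta_rot": [0,0,0],"hand": 0.1},
  ],
)

```text
time: 10.15
ee_pos: [0.5161, -0.2996, 0.1279]
ee_rot: [0.757, -0.581, 0.182, -0.239]
force: [1.0, 0.1, -2.4]
grip_width: 0.0271
```

```bash
python3 st.py
```

```text
10.15 pin err in plate frame mm (x up,y,z): [-0.4267 -0.4872  0.4283] level err [-0.5952 -0.4872  0.1061] rot [ 0.0005  0.0003 -0.0016] force plate [-0.5264 -0.121  -2.5338] w 0.027086681453583526
```

carry_out(
  steps=[
    {"xyz": [0,0.1,0.03],"delta_rot": [0,0,0],"hand": 0.1},
    {"xyz": [0,0.15,0.03],"delta_rot": [0,0,0],"hand": 0.1},
  ],
)

```text
time: 10.4
ee_pos: [0.5158, -0.2997, 0.1277]
ee_rot: [0.756, -0.581, 0.183, -0.239]
force: [3.5, 3.8, 1.6]
grip_width: 0.0274
```

```bash
python3 st.py
```

```text
10.4 pin err in plate frame mm (x up,y,z): [-0.7771 -0.517   0.4305] level err [-0.8835 -0.517  -0.0931] rot [-0.0013  0.0004 -0.0014] force plate [ 4.5381  2.7594 -1.208 ] w 0.027425600466205693
```

carry_out(
  steps=[
    {"xyz": [0,-0.08,0.06],"delta_rot": [0,0,0],"hand": 0.1},
    {"xyz": [0,-0.08,0.06],"delta_rot": [0,0,0],"hand": 0.1},
  ],
)

```text
time: 10.65
ee_pos: [0.5161, -0.2997, 0.1278]
ee_rot: [0.757, -0.58, 0.182, -0.239]
force: [-5.2, 2.7, 6.6]
grip_width: 0.0272
```

```bash
python3 st.py
```

```text
10.65 pin err in plate frame mm (x up,y,z): [-0.5296 -0.5436  0.3103] level err [-0.6118 -0.5436 -0.0496] rot [ 0.0004  0.0007 -0.0003] force plate [0.1994 3.9839 7.8886] w 0.027249726681982462
```

carry_out(
  steps=[
    {"xyz": [0,0,-0.04],"delta_rot": [0,0,0],"hand": 0.1},
    {"xyz": [0,0,-0.04],"delta_rot": [0,0,0],"hand": 0.45},
    {"xyz": [0,0,-0.04],"delta_rot": [0,0,0],"hand": 0.7},
    {"xyz": [0,0,-0.04],"delta_rot": [0,0,0],"hand": 0.8},
    {"xyz": [0,0,-0.04],"delta_rot": [0,0,0],"hand": 0.8},
  ],
  newtons=10,
)

```text
time: 11.28
ee_pos: [0.5157, -0.2997, 0.127]
ee_rot: [0.757, -0.581, 0.182, -0.239]
force: [0.9, -0.1, 0.6]
grip_width: 0.066
```

```bash
python3 st.py
```

```text
11.275 pin err in plate frame mm (x up,y,z): [-1.2331 -0.4495 -0.1648] level err [-0.9155 -0.4495 -0.8423] rot [ 0.0009  0.0003 -0.0016] force plate [ 1.0367 -0.3228 -0.004 ] w 0.06604614813269397
```

carry_out(
  steps=[
    {"xyz": [0,0,-1.5],"delta_rot": [0,0,0],"hand": 0.8},
    {"xyz": [0,0,-4],"delta_rot": [0,0,0],"hand": 1},
    {"xyz": [0,0,-8],"delta_rot": [0,0,0],"hand": 1},
    {"xyz": [0,0,-11],"delta_rot": [0,0,0],"hand": 1},
    {"xyz": [0,0,-11],"delta_rot": [0,0,0],"hand": 1},
  ],
)

```text
time: 11.9
ee_pos: [0.4548, -0.3181, 0.22]
ee_rot: [0.756, -0.581, 0.185, -0.237]
force: [0.7, -0.3, 0.3]
grip_width: 0.0918
```

Run:
```python
import cv2,numpy as np
from h import *
from cell import ctrl,cams
o=ctrl.get_obs();print(o["ee_pos"],o["q"])
out=[]
m=rot(.263,35);P=np.array([.5338,-.294,.105])
ring=lambda r,z:P+np.array([m@[r*np.cos(a),r*np.sin(a),z] for a in np.linspace(0,6.283,40)])
for n,x0,y0,w,h,s in(("wrist",200,120,160,200,3),("side",235,230,80,100,6)):
    c=cams.capture(n);np.savez(n+"_park.npz",**c)
    im=cv2.cvtColor(c["pixels"],cv2.COLOR_RGB2BGR)[y0:y0+h,x0:x0+w]
    im=cv2.resize(im,None,fx=s*600/(s*h)/1 if 0 else s,fy=s,interpolation=cv2.INTER_CUBIC)
    im2=im.copy()
    for r,z in((.018,0),(.014,.056)): cv2.polylines(im2,[((proj(c,ring(r,z))-[x0,y0]+.5)*s).astype(int)],True,(0,255,255),1)
    out.append(im2)
h=max(i.shape[0] for i in out);out=[cv2.copyMakeBorder(i,0,h-i.shape[0],0,0,0) for i in out]
im=np.hstack(out)[:600,:960];im=cv2.resize(im,None,fx=800/im.shape[1],fy=800/im.shape[1]);cv2.imwrite("pics/park.png",im);print(im.shape)
```

```text
[ 0.4548 -0.3181  0.22  ] [-1.1601 -0.072   1.9803  0.6515  1.2069 -0.0816]
(500, 800, 3)
```

View pics/park.png

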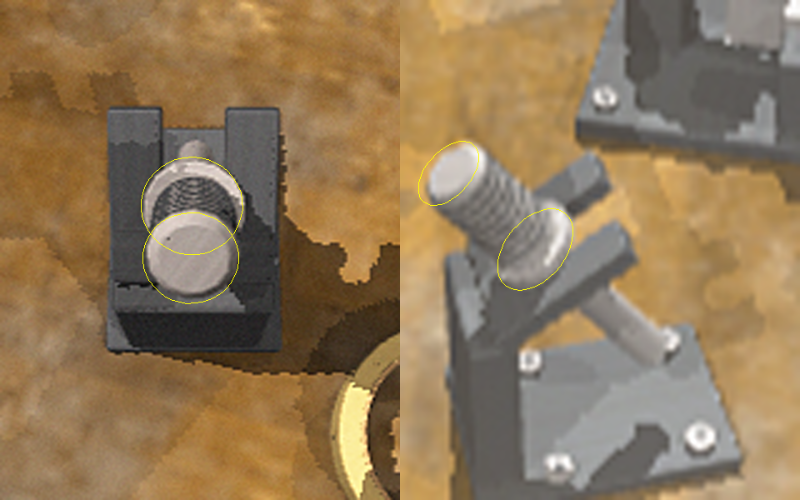

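Both views show the parked pin with its collar flush in the notch, matching the overlaid model. The yellow rings mark the expected collar and knob. Next is the jaw.

Run:
```python
from h import *
from cell import ctrl
o=ctrl.get_obs();m=rot(-.182);post=np.array([.684,-.0455,0])
M=toolR(m[:,2],m[:,1])
delta(o,post-.052*m[:,1]+[0,0,.21],M)
```

```text
at [ 0.4548 -0.316   0.217 ] to [ 0.6746 -0.0966  0.21  ] | xyz cm [-15.5053 -21.6389  15.997 ] rot [-0.5996  0.1364  0.4292] rows 4.969185571638291 4.010246338859265
```

carry_out(
  steps=[
    {"xyz": [-1.5,-5,-1],"delta_rot": [-0.1,0.03,0.1],"hand": 0.3},
    {"xyz": [-5,-10,2],"delta_rot": [-0.25,0.06,0.2],"hand": 0},
    {"xyz": [-9,-15,6.5],"delta_rot": [-0.4,0.1,0.3],"hand": 0},
    {"xyz": [-12,-19,11],"delta_rot": [-0.5,0.12,0.38],"hand": 0},
    {"xyz": [-15.5,-21.6,16],"delta_rot": [-0.6,0.136,0.43],"hand": 0},
  ],
)

```text
time: 12.62
ee_pos: [0.6189, -0.1556, 0.2304]
ee_rot: [-0.644, 0.765, -0.006, 0.007]
force: [0.9, -1.2, 0.9]
grip_width: 0.0442
```

carry_out(
  steps=[
    {"xyz": [0,0,0],"delta_rot": [0,0,0],"hand": 0},
    {"xyz": [0,0,0],"delta_rot": [0,0,0],"hand": 0},
    {"xyz": [0,0,0],"delta_rot": [0,0,0],"hand": 0},
  ],
)

```text
time: 13.0
ee_pos: [0.6168, -0.1583, 0.2316]
ee_rot: [-0.644, 0.765, -0.006, 0.01]
force: [0.3, -0.6, 0.3]
grip_width: 0.0134
```

```bash
cat > jw.py <<'E'
from h import *
from cell import ctrl
o=ctrl.get_obs();m=rot(-.182);post=np.array([.684,-.0455,0]);M=toolR(m[:,2],m[:,1])
print(o["time"],"rel post local mm",m.T@(o["ee_pos"]-post)*1000,"force local",m.T@o["force"],o["grip_width"],o["q"])
delta(o,post-.052*m[:,1]+[0,0,.097],M)
E
python3 jw.py
```

```text
13.0 rel post local mm [ -45.6441 -123.0781  231.6191] force local [ 0.4209 -0.5038  0.3086] 0.013447637158549882 [-0.4468  0.303   1.4371  0.0131  1.3816  1.2918]
at [ 0.6168 -0.1583  0.2316] to [ 0.6746 -0.0966  0.097 ] | xyz cm [-6.9594 -4.3421 13.6122] rot [-0.0226  0.007   0.0119] rows 2.5428326542332482 0.14187357270210735
```

Move horizontally first, then down.

carry_out(
  steps=[
    {"xyz": [-4.0,-2.5,1.5],"delta_rot": [-0.02,0.007,0.012],"hand": 0},
    {"xyz": [-7.0,-4.35,3],"delta_rot": [-0.02,0.007,0.012],"hand": 0},
    {"xyz": [-7.0,-4.35,8],"delta_rot": [-0.02,0.007,0.012],"hand": 0},
    {"xyz": [-7.0,-4.35,12],"delta_rot": [-0.02,0.007,0.012],"hand": 0},
    {"xyz": [-7.0,-4.35,13.6],"delta_rot": [-0.02,0.007,0.012],"hand": 0},
  ],
)

```text
time: 13.62
ee_pos: [0.6732, -0.096, 0.0947]
ee_rot: [-0.64, 0.769, 0.001, -0.0]
force: [-0.7, -0.2, 0.3]
grip_width: 0.0008
```

carry_out(
  steps=[
    {"xyz": [0,0,0],"delta_rot": [0,0,0],"hand": 0},
    {"xyz": [0,0,0],"delta_rot": [0,0,0],"hand": 0},
  ],
)

```text
time: 13.88
ee_pos: [0.6766, -0.0958, 0.099]
ee_rot: [-0.64, 0.768, -0.002, 0.002]
force: [-0.3, 0.3, -0.8]
grip_width: 0.0006
```

```bash
python3 jw.py
```

```text
13.875 rel post local mm [  1.7953 -50.7756  98.9751] force local [-0.3849  0.2195 -0.821 ] 0.0006012672697887748 [-0.3173  0.5515  1.3792  0.0006  1.2056  1.4345]
at [ 0.6766 -0.0958  0.099 ] to [ 0.6746 -0.0966  0.097 ] | xyz cm [0.1223 0.1807 0.1966] rot [-0.0053 -0.0001  0.0008] rows 0.046984392715708576 0.028748921422685064
```

carry_out(
  steps=[
    {"xyz": [-1,0.15,0],"delta_rot": [0,0,0],"hand": 0},
    {"xyz": [-2,0.15,0],"delta_rot": [0,0,0],"hand": 0},
    {"xyz": [-3,0.15,0],"delta_rot": [0,0,0],"hand": 0},
    {"xyz": [-4,0.15,0],"delta_rot": [0,0,0],"hand": 0},
    {"xyz": [-5,0.15,0],"delta_rot": [0,0,0],"hand": 0},
  ],
)

```text
time: 14.5
ee_pos: [0.6833, -0.0448, 0.0966]
ee_rot: [-0.641, 0.768, -0.001, 0.001]
force: [-1.2, -4.0, 3.3]
grip_width: 0.0006
```

```bash
python3 jw.py
```

```text
14.5 rel post local mm [-0.8286  0.5388 96.5955] force local [-0.5041 -4.1282  3.3341] 0.0006050221132360225 [-0.2415  0.56    1.3721  0.      1.2075  1.5095]
at [ 0.6833 -0.0448  0.0966] to [ 0.6746 -0.0966  0.097 ] | xyz cm [ 5.254  -0.0736 -0.0398] rot [-0.002  -0.0001  0.0018] rows 0.8407505559656225 0.01434233174534382
```

carry_out(
  steps=[
    {"xyz": [-1,0,0],"delta_rot": [0,0,0],"hand": 0},
    {"xyz": [-2,0,0],"delta_rot": [0,0,0],"hand": 0},
    {"xyz": [-3,0,0],"delta_rot": [0,0,0],"hand": 0},
    {"xyz": [-4,0,0],"delta_rot": [0,0,0],"hand": 0},
  ],
)

```text
time: 15.0
ee_pos: [0.6901, -0.0053, 0.096]
ee_rot: [-0.641, 0.768, -0.0, 0.0]
force: [1.5, -3.2, 0.4]
grip_width: 0.0004
```

```bash
python3 jw.py
```

```text
15.0 rel post local mm [-1.2716 40.6688 96.0205] force local [ 2.0924 -2.8544  0.3574] 0.00041130799539020046 [-0.1824  0.5741  1.353   0.0004  1.2134  1.5686]
at [ 0.6901 -0.0053  0.096 ] to [ 0.6746 -0.0966  0.097 ] | xyz cm [ 9.267  -0.1122 -0.1009] rot [-0.0011  0.0003  0.0016] rows 1.48292270850304 0.010649319205459694
```

Pushing at about 3 N. I take smaller steps until the stop shows in the force.

carry_out(
  steps=[
    {"xyz": [-0.4,0,0],"delta_rot": [0,0,0],"hand": 0},
    {"xyz": [-0.8,0,0],"delta_rot": [0,0,0],"hand": 0},
  ],
)

```text
time: 15.25
ee_pos: [0.6912, 0.0022, 0.0959]
ee_rot: [-0.641, 0.768, -0.0, 0.0]
force: [0.6, -3.4, 0.8]
grip_width: 0.0006
```

```bash
python3 jw.py
```

```text
15.25 rel post local mm [-1.5534 48.2394 95.8627] force local [ 1.2184 -3.2     0.7544] 0.0005753875445383987 [-0.1713  0.5774  1.3486  0.0003  1.2153  1.5798]
at [0.6912 0.0022 0.0959] to [ 0.6746 -0.0966  0.097 ] | xyz cm [10.0242 -0.1386 -0.1166] rot [-0.0004  0.0003  0.0017] rows 1.6041264976536254 0.009298160253622378
```

carry_out(
  steps=[
    {"xyz": [-0.15,0,0],"delta_rot": [0,0,0],"hand": 0},
    {"xyz": [-0.3,0,0],"delta_rot": [0,0,0],"hand": 0},
  ],
)

```text
time: 15.5
ee_pos: [0.6917, 0.0049, 0.0959]
ee_rot: [-0.64, 0.768, -0.0, 0.0]
force: [-0.3, -2.3, 0.1]
grip_width: 0.0005
```

```bash
python3 jw.py
```

```text
15.5 rel post local mm [-1.5467 50.9268 95.8537] force local [ 0.1116 -2.3203  0.113 ] 0.000450321653142645 [-0.1673  0.5786  1.3468  0.0004  1.2159  1.5839]
at [0.6917 0.0049 0.0959] to [ 0.6746 -0.0966  0.097 ] | xyz cm [10.2928 -0.1404 -0.1184] rot [-0.0003  0.0004  0.0014] rows 1.64711617445659 0.007884932568526584
```

carry_out(
  steps=[
    {"xyz": [-0.15,0,0],"delta_rot": [0,0,0],"hand": 0},
    {"xyz": [-0.3,0,0],"delta_rot": [0,0,0],"hand": 0},
  ],
)

```text
time: 15.75
ee_pos: [0.6923, 0.0079, 0.0959]
ee_rot: [-0.64, 0.768, -0.0, 0.0]
force: [0.3, -3.5, 1.0]
grip_width: 0.0005
```

carry_out(
  steps=[
    {"xyz": [-0.1,0,0],"delta_rot": [0,0,0],"hand": 0},
    {"xyz": [-0.2,0,0],"delta_rot": [0,0,0],"hand": 0},
  ],
)

```text
time: 16.0
ee_pos: [0.6925, 0.0089, 0.0959]
ee_rot: [-0.641, 0.768, -0.001, -0.001]
force: [-1.9, -7.0, 0.8]
grip_width: 0.0003
```

carry_out(
  steps=[
    {"xyz": [-0.1,0,0],"delta_rot": [0,0,0],"hand": 0},
    {"xyz": [-0.1,0,0],"delta_rot": [0,0,0],"hand": 0},
  ],
)

```text
time: 16.25
ee_pos: [0.6925, 0.0089, 0.0959]
ee_rot: [-0.64, 0.768, -0.001, -0.001]
force: [-1.7, -9.0, 0.7]
grip_width: 0.0002
```

The position is fixed while the force climbs to 9 N, so the jaw is on its stop. I back off and lift.

carry_out(
  steps=[
    {"xyz": [1.5,0,0],"delta_rot": [0,0,0],"hand": 0},
    {"xyz": [2.5,0,0],"delta_rot": [0,0,0],"hand": 0},
    {"xyz": [2.5,0,-5],"delta_rot": [0,0,0],"hand": 0},
    {"xyz": [2.5,0,-11],"delta_rot": [0,0,0],"hand": 0},
    {"xyz": [2.5,0,-14],"delta_rot": [0,0,0],"hand": 0},
  ],
)

```text
time: 16.88
ee_pos: [0.6896, -0.014, 0.2406]
ee_rot: [-0.641, 0.768, -0.002, 0.003]
force: [0.8, -0.3, -0.2]
grip_width: 0.0003
```

carry_out(
  steps=[
    {"xyz": [0,0,0],"delta_rot": [0,0,0],"hand": 0},
    {"xyz": [0,0,0],"delta_rot": [0,0,0],"hand": 0},
  ],
)

```text
time: 17.12
ee_pos: [0.6874, -0.0136, 0.234]
ee_rot: [-0.641, 0.768, 0.001, -0.0]
force: [-0.8, 0.2, 0.3]
grip_width: 0.0001
```

Run:
```python
from h import *
from cell import ctrl,cams
import cv2
o=ctrl.get_obs();print(o["time"],o["ee_pos"],o["force"])
g=lambda p:cv2.cvtColor(p,cv2.COLOR_RGB2GRAY).astype(int)
s=cams.capture("side");a=g(s["pixels"]);b=g(np.load("side0.npz")["pixels"]);k=np.load("side_park.npz")
print("pin region change since parking:",np.abs(a-g(k["pixels"]))[250:330,237:305].mean())
# post: template of its top/neck from side0, searched along the slide
m=rot(-.182);P=np.array([.684,-.0455,.095])
u,v=proj(s,P)[0].round().astype(int);t=b[v-8:v+9,u-7:u+8].astype(np.uint8)
best=[]
for d in np.arange(0,.1,.002):
    uu,vv=proj(s,P+d*m[:,1])[0].round().astype(int)
    w=a[vv-9:vv+10,uu-8:uu+9].astype(np.uint8);best.append((cv2.matchTemplate(w,t,cv2.TM_CCOEFF_NORMED).max(),d))
print(sorted(best)[-4:])
# bystanders: change around each (side px)
for n,(x,y) in dict(jar0=(273,172),jar1=(361,285),sand=(230,202),stake=(333,176)).items(): print(n,np.abs(a-b)[y-15:y+15,x-12:x+12].mean().round(1))
```

```text
17.125 [ 0.6874 -0.0136  0.234 ] [-0.8011  0.1626  0.3104]
pin region change since parking: 21.84889705882353
[(np.float32(0.4937135), np.float64(0.07200000000000001)), (np.float32(0.4937135), np.float64(0.074)), (np.float32(0.4937135), np.float64(0.076)), (np.float32(0.4937135), np.float64(0.078))]
jar0 12.3
jar1 13.5
sand 21.8
stake 7.4
```

The raw differences are inflated by the arm's shadow, so I check with shift-tolerant matching instead.

Run:
```python
from h import *
from cell import ctrl,cams
import cv2
G=lambda p:cv2.Canny(cv2.cvtColor(p,cv2.COLOR_RGB2GRAY),60,150)
gr=lambda p:cv2.cvtColor(p,cv2.COLOR_RGB2GRAY)
s=cams.capture("side");t_=cams.capture("top")
def m(A,B,x,y,w,h,r=8):
    t=B[y:y+h,x:x+w];S=A[y-r:y+h+r,x-r:x+w+r];q=cv2.matchTemplate(S,t,cv2.TM_CCOEFF_NORMED);_,v,_,l=cv2.minMaxLoc(q);return round(v,2),(l[0]-r,l[1]-r)
k=np.load("side_park.npz")["pixels"];b=np.load("side0.npz")["pixels"];T0=np.load("top0.npz")["pixels"]
print("pin side",m(gr(s["pixels"]),gr(k),238,254,40,40))
for n,(x,y) in dict(jar0=(273,172),jar1=(361,285),sand=(230,202),stake=(333,176)).items(): print(n,m(gr(s["pixels"]),gr(b),x-13,y-15,26,30))
for n,(x,y) in dict(jar0=(169,217),jar1=(342,157),sand=(217,259),stake=(183,155)).items(): print(n,"top",m(gr(t_["pixels"]),gr(T0),x-14,y-14,28,28))
# post in top view: jaw light patch centroid along slide
w=t_["pixels"];print(m(gr(w),gr(T0),262,158,26,28,r=45),"expected px/80mm",proj(t_,np.array([[.684,-.0455,.06],[.6985,.0332,.06]])))
```

```text
pin side (0.72, (0, 0))
jar0 (0.97, (0, 0))
jar1 (0.88, (0, 0))
sand (0.97, (0, 0))
stake (0.94, (0, 0))
jar0 top (0.95, (0, 0))
jar1 top (0.7, (0, 0))
sand top (0.61, (-8, 8))
stake top (1.0, (0, 0))
(0.56, (1, -5)) expected px/80mm [[276.9014 170.7128]
 [250.7128 165.3177]]
```

carry_out(
  steps=[
    {"xyz": [4,3,-5],"delta_rot": [0,0,0],"hand": 0},
    {"xyz": [8,8,-7],"delta_rot": [0,0,0],"hand": 0},
    {"xyz": [12,13,-8],"delta_rot": [0,0,0],"hand": 0},
    {"xyz": [17,17,-8],"delta_rot": [0,0,0],"hand": 0},
    {"xyz": [22,21,-8],"delta_rot": [0,0,0],"hand": 0},
  ],
)

```text
time: 17.9
ee_pos: [0.4529, -0.1824, 0.3149]
ee_rot: [-0.641, 0.768, 0.0, 0.0]
force: [0.5, -0.7, 0.5]
grip_width: 0.0004
```

carry_out(
  steps=[
    {"xyz": [5,3,0],"delta_rot": [0,0,0],"hand": 0},
    {"xyz": [10,6,0],"delta_rot": [0,0,0],"hand": 0},
    {"xyz": [15,6,0],"delta_rot": [0,0,0],"hand": 0},
    {"xyz": [20,6,0],"delta_rot": [0,0,0],"hand": 0},
    {"xyz": [20,6,0],"delta_rot": [0,0,0],"hand": 0},
  ],
)

```text
time: 18.52
ee_pos: [0.3585, -0.3698, 0.3138]
ee_rot: [-0.639, 0.769, 0.001, 0.001]
force: [-0.4, -0.0, -0.4]
grip_width: 0.0002
```

Run:
```python
from h import *
from cell import ctrl,cams
import cv2
o=ctrl.get_obs();print(o["time"],o["ee_pos"],o["force"])
gr=lambda p:cv2.cvtColor(p,cv2.COLOR_RGB2GRAY)
s=cams.capture("side");t=cams.capture("top")
def m(A,B,x,y,w,h,r=8):
    T=B[y:y+h,x:x+w];S=A[y-r:y+h+r,x-r:x+w+r];q=cv2.matchTemplate(S,T,cv2.TM_CCOEFF_NORMED);_,v,_,l=cv2.minMaxLoc(q);return round(v,2),(l[0]-r,l[1]-r)
k=np.load("side_park.npz")["pixels"];b=np.load("side0.npz")["pixels"];T0=np.load("top0.npz")["pixels"]
print("pin side",m(gr(s["pixels"]),gr(k),238,254,40,40))
for n,(x,y) in dict(jar0=(169,217),jar1=(342,157),sand=(217,259),stake=(183,155)).items(): print(n,"top",m(gr(t["pixels"]),gr(T0),x-14,y-14,28,28))
mv=rot(-.182)[:,1]*.08;P=np.array([.684,-.0455,.06])
print("jaw top",m(gr(t["pixels"]),gr(T0),264,160,24,26,r=40),"expected",np.diff(proj(t,[P,P+mv]),axis=0))
print("jaw side",m(gr(s["pixels"]),gr(b),312,207,27,34,r=40),"expected",np.diff(proj(s,[P,P+mv]),axis=0))
```

```text
18.525 [ 0.3585 -0.3698  0.3138] [-0.4123 -0.023  -0.3827]
pin side (0.95, (0, 0))
jar0 top (0.94, (0, 0))
jar1 top (1.0, (0, 0))
sand top (0.98, (0, 0))
stake top (1.0, (0, 0))
jaw top (0.87, (-26, -5)) expected [[-26.1817  -5.3883]]
jaw side (0.68, (3, -18)) expected [[  2.9207 -17.0987]]
```

All checks pass: the pin has not moved, the jaw has moved the full 80 mm and the bystanders are where they were. I hand in the job.

```bash
python3 -c "
from cell import ctrl
print(ctrl.job_done())"
```

```text
the job is handed in; nothing more can be done
None
```

The locking pin is parked in the bracket notch and released, and the jaw is fully open against its end stop. I handed the job in at about 18.5 s of the 50 s allowed.

- **Pin:** I drew it straight out of the bore and lowered it into the notch. I felt the face contact (about 10 N) and the notch bottom (about 6 N) before letting go. The wrist and side pictures showed the collar flush on the plate, matching the model outline.
- **Jaw:** I pushed it by its post with about 3 N until it stopped moving and the force rose to 9 N. In the last pictures it had shifted (-26,-5) px in the top view and (3,-18) px in the side view. For the full 80 mm I expected (-26.2,-5.4) and (2.9,-17.1).
- **Pin and bystanders at the end:** The pin and all four bystanders showed no shift in the last pictures.

Two checks disagreed at first:
- **Heights:** The wrist camera put the fixture and notch plate 4–5 mm lower than the text. I used the text's heights, and contact with the plate came within 0.5 mm of that.
- **First image comparison:** With the arm still over the fixture, the match was weak: the pin scored 0.72, the sanding block seemed shifted in the top view, and the jaw was hidden. After I moved the arm away the matches were clean, though the side view of the jaw scored only 0.68.

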